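Push a filter carrier under the sprung flap of a detector bay

ROBOT

A 6-joint arm with a two-finger parallel gripper is mounted at the origin on the work surface. World frame = base frame: x ahead of the robot, y to its left, z up, the work surface at z = 0. Lengths are in m, angles in rad, forces in N, time in s.
With the tool pointing down it reaches from about 0.325 to 0.85 m from the base axis. Payload 4.4 kg.
Tool frame: the origin (TCP) lies midway between the tips of the shut fingers; the grasp point (between the pads) lies manip.grasp_offset behind it (manip.grasp_offset is the distance from the TCP to the grasp point, in m); z points along the fingers, y is the direction in which the jaws open and shut (so a half turn about z gives the same grasp; the last joint's range is limited). The gripper opens to 94 mm and grips with 3 to 60 N. Pads are 16 mm wide; open, the fingers measure 119 mm over their backs; the gripper's body (75 mm by 177 mm) begins 78 mm behind the grasp point.
Start: joints at [-1.282, 0.207, 1.542, -0, 1.393, -0.15], TCP at [0.245, -0.52, 0.205] pointing down, gripper open.
Joint ranges: [-2.73, 2.73], [-0.86, 2.22], [0.23, 2.46], [-1.11, 4.25], [0.08, 2.63], [-2.82, 2.82]. Speed limits (rad/s): [2.79, 2.79, 3.14, 3.14, 3.14, 3.14].

INTERFACE

Orientations are given as a 3x3 rotation matrix whose columns are the frame's x, y, z axes.
In Python, from station import readout, imaging, ticket, manip gives the robot as it stands. The module is installed in compiled form; this text tells all that it offers.
- The arm moves only by the shell command python3 -m inch 'ROWS' [OPENING] [FORCE]. ROWS is JSON, a list of rows, each an object with "xyz": the shift along the tool's x, y, z in cm, a list of three; "spin": the turn about the tool's z in rad. In form: [{"xyz": [dx, dy, dz], "spin": spin}, ...]. A call has 1 to 12 rows; each row is the pose to reach, as a shift and turn from the pose measured when the call began, along the tool's axes at that moment; what a row does not reach only later rows make up. A row lasts 1/10 s, in which the tool goes at most 50 mm and 8.59 degrees, less where a joint would pass 70% of its speed; a pose out of reach is approached as far as the arm can. A call with a gripper value outside its range is refused whole. OPENING is the closure, from -1 (fully open) to 1 (shut), set as the call begins (- or left out, the last holds). The fingers move at their own pace and stop on an object; FORCE is the grip in N (left out, the last holds). Time passes only in rows, so rows that repeat a pose let the fingers close. It gives the time, the measured TCP pose, the force and the opening at its end, in the units of the state.
- readout.state(): the state, without advancing time (a new reading comes with each control period).
- imaging.grab_frame(name): name is "side" or "top"; returns a dict with "frame" (400x640x3 uint8, blue, green, red), "vertical_fov" (degrees; the focal length in pixels is half the picture's height over the tangent of half this angle, whatever the lens; pixels are square), "cx", "cy" (the principal point, pixels), "extrinsics" (4x4, takes a point from camera to world coordinates). Camera axes: x right, y down, z forward; pixel columns grow to the right and rows downward; lengths in m; the calibration is good to about 2 mm. A picture is of the moment at which its call begins. There is no depth.
- ticket.sign_off(): hands the job in, once; it reports no verdict.
The state is a dict: "time_s": time; "joint_positions": joint angles; "joint_vel": joint speeds; "tau": joint torques, N m; "position": TCP position; "eef_rot": TCP orientation; "force": force on the tool from outside, world axes, zero at the start; "moment": the same for the moment, N m; "grip_width": opening from 0.0 (shut) to 1.0 (fully open).
Only numpy, scipy, OpenCV 4.12 (cv2) and the standard library are available. Lean on these libraries where they do the work, as an engineer would, in place of code of your own. Each camera call takes 0.05 s, during which the arm holds its last target.

TASK

Load the green filter into the grey detector bay: with one fingertip press the orange bar down to hold the white sprung flap up, and while it is held, push the blue carrier by its yellow plate with the other fingertip, along its channel and under the flap, until it is fully home against the back of the bay. Then let go so that the flap closes over the filter. Never pinch or lift the carrier or ram the filter against the flap, and leave everything else on the table where it is.

Things in the scene. Friction and masses are not known exactly. Their poses are not given: they have to be found in the camera images.
- bay: fixed grey bay with an open aluminium channel before it. Origin on the table (z = 0) under the middle of the bay's mouth; x points along the channel into the bay (push direction), y to the left, to the orange bar, z up. Bay frame, mm: channel floor z = 6, from x = -180 to the bay's back wall x = 55; channel 42 wide between guides with tops at z = 14; bay walls y = -26 to 26, tops at z = 53
- hinge (a point): point on the flap's hinge line above the bay's mouth (bay frame, mm: x = 0, y = 38, z = 56); the hinge line runs parallel to the bay's x axis. When fully up, the flap reaches to z = 110 behind the mouth (x above -5). A black detector snout behind the bay ends at x = 107
- flap (a joint): angle of the white flap and orange press bar, one rigid rocker: 0 closed, 1.0 rad fully up (stop). Closed, its front skirt hangs across the mouth (bay frame, mm: y = -23 to 19, x = -5 to -2) down to z = 18: the carrier's base passes below, its filter frame does not. The skirt clears the frame above 0.85 rad. Pressing the bar takes about 3 N at first, 6 to 9 N fully up; let go, it snaps shut
- bar_mid (a point): middle of the orange bar's upper face; moves with the flap. Flat strip 26 mm wide, parallel to the bay's x axis from x = -190 to 60 (this point: x = -100); press it anywhere, a fingertip may slide along it. Bay frame, mm: closed y = 72, z = 76, outer edge tilted up 27 degrees; fully up y = 74, z = 38, outer edge tilted down 30 degrees, so its inner edge is then highest, z = 44
- carrier: loose filter carrier, 0.13 to 0.25 kg, in the channel: blue base 95 x 38 x 8 mm, black frame with green filter at its front end (34 mm wide, top 42 mm above the table), yellow push plate across its rear end (6 x 38 mm, top 64 mm above the table). Origin: centre of its underside; x to the filter end, along the bay's x. Starts outside the bay; home at x = 7.5 mm, push plate outside the flap
- front (a point): middle of the carrier's front end (filter end), 4 mm above its underside; at x = +55 mm in the bay frame when home
- push_plate (a point): point on the rear face of the carrier's yellow push plate, on its centre line, 43 mm above the carrier's underside (49 mm above the table); this face is pushed; at x = -40 mm in the bay frame when home
- lens: bystander: small round lens in a black ring on a steel post, 115 mm tall, foot 58 mm across; origin under the foot
- tape: bystander: roll of brown tape lying flat, 68 mm across, 22 mm tall; origin under its centre
- lens_case: bystander: white square lens case, 50 x 50 x 18 mm; origin under its centre
- driver: bystander: screwdriver lying flat, 160 mm long; origin under its middle
- clamp: bystander: steel table clamp, a 32 mm disc with a 60 mm tongue, 16 mm tall; origin under the disc
- duster: bystander: green can with a pale top, 56 mm across, 150 mm tall; origin under its centre
- mirror: bystander: round mirror in a black ring on a steel post, 135 mm tall; origin under the foot
There are look-alikes about, which are no part of the job. Leave any pink look-alike of the carrier alone.

How it is judged:
By the outcome, as a careful person would: the job done as asked, in the order asked, and still so for the second after the job is handed in, with the robot touching nothing.
It also fails if it takes over 38 s, if anything falls off the work surface, if the arm or the gripper's body presses on something with over 40 N, if the wrist force passes 120 N, or if a joint passes its speed limit or range.

## Working session

There is one attempt and no reset: what is moved stays moved. The work goes in short steps, Python scripts to look and compute and a shell command to move; the robot and the scene stay as the last step left them, time stands still between calls to the robot, and variables do not carry over. Pictures are saved under pics/ and viewed, and the job is handed in when it is done.

```bash
mkdir -p pics; python3 - <<'E'
from station import readout, imaging, ticket, manip
import cv2,numpy as np
for n in("side","top"):
    f=imaging.grab_frame(n); cv2.imwrite(f"pics/{n}0.png",f["frame"]); print(n,f["vertical_fov"],f["cx"],f["cy"]); print(np.round(f["extrinsics"],4).tolist())
    np.savez(f"{n}0.npz",frame=f["frame"],v=f["vertical_fov"],cx=f["cx"],cy=f["cy"],E=f["extrinsics"])
s=readout.state()
for k in s: print(k,np.round(s[k],4).tolist())
print(manip.grasp_offset)
E
```

```text
side 45.003674605424436 323.67447833469095 202.8912879939225
[[-0.8957, -0.296, 0.3318, 0.1116], [-0.4445, 0.5835, -0.6796, 0.8779], [0.0076, -0.7563, -0.6542, 0.9556], [0.0, 0.0, 0.0, 1.0]]
top 48.57664312824379 322.6688960159253 194.2173175497929
[[0.0002, -0.9977, 0.0677, 0.4533], [-1.0, -0.0005, -0.0034, 0.0021], [0.0034, -0.0677, -0.9977, 1.3338], [0.0, 0.0, 0.0, 1.0]]
time_s 0.1
joint_positions [-1.2815, 0.2073, 1.5428, -0.0, 1.3935, -0.1505]
joint_vel [-0.0008, -0.0001, -0.0029, -0.0003, -0.0, 0.0002]
tau [-0.0006, -37.1866, -28.2294, 0.07, 0.0312, -0.0]
position [0.2446, -0.5196, 0.2044]
eef_rot [[0.9048, 0.4257, -0.0006], [0.4257, -0.9048, 0.0019], [0.0003, -0.002, -1.0]]
force [-0.0797, 0.129, -0.1929]
moment [0.0217, 0.0209, 0.0106]
grip_width 1.0
0.0188
```

View pics/side0.png

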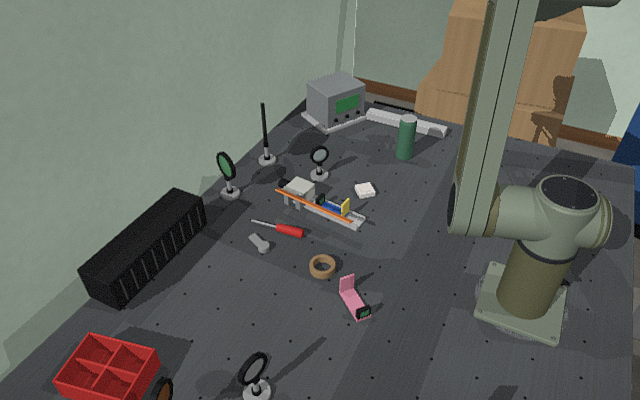

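View pics/top0.png

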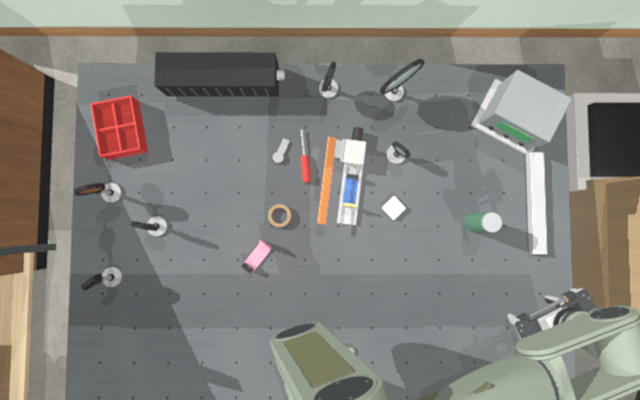

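The top view shows the channel running up the picture (world +x): bay at about (352,150), orange bar at (327,180), carrier at (350,195). The pink look-alike is at (258,256). The side view has the assembly at about (320,200). Next I'll zoom in.

```bash
python3 - <<'E'
import cv2,numpy as np
f=np.load("top0.npz")["frame"]; c=f[115:240,265:425]; cv2.imwrite("pics/tz.png",cv2.resize(c,None,fx=4.6,fy=4.6,interpolation=cv2.INTER_CUBIC))
f=np.load("side0.npz")["frame"]; c=f[135:245,235:395]; cv2.imwrite("pics/sz.png",cv2.resize(c,None,fx=5,fy=5,interpolation=cv2.INTER_CUBIC))
E
```

```text
(no output)
```

View pics/tz.png

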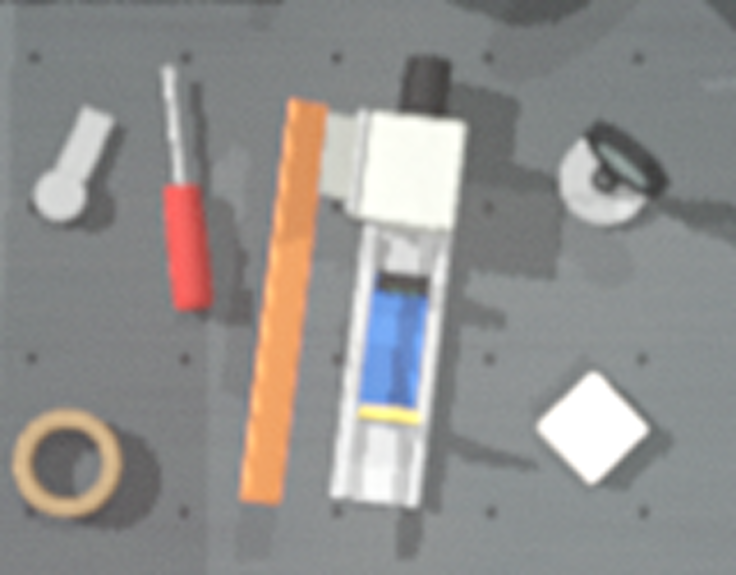

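View pics/sz.png

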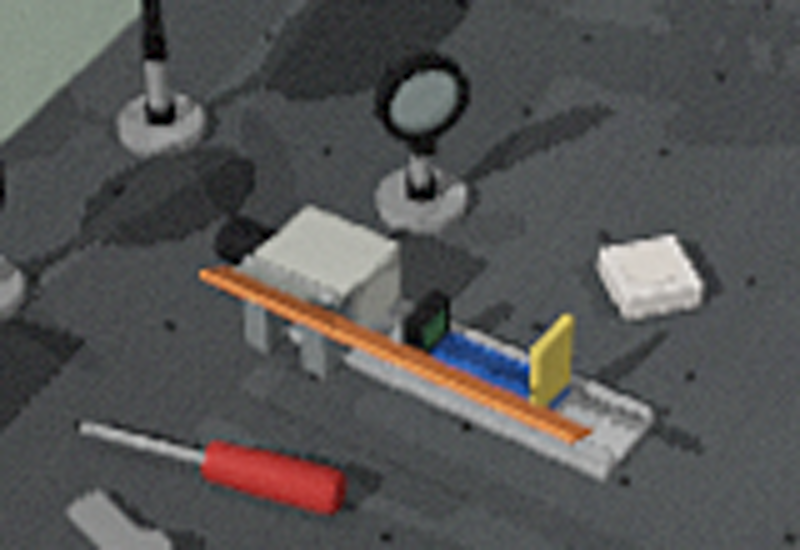

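```bash
cat > h.py <<'E'
import cv2,numpy as np
from types import SimpleNamespace as NS
def load(p):
    d=np.load(p); return NS(frame=d["frame"],v=float(d["v"]),cx=float(d["cx"]),cy=float(d["cy"]),E=d["E"])
def grab(n,save=None):
    from station import imaging
    f=imaging.grab_frame(n)
    if save: cv2.imwrite(f"pics/{save}.png",f["frame"])
    return NS(frame=f["frame"],v=f["vertical_fov"],cx=f["cx"],cy=f["cy"],E=np.array(f["extrinsics"]))
def ray(f,u,v):
    F=f.frame.shape[0]/2/np.tan(np.radians(f.v)/2)
    d=f.E[:3,:3]@np.array([(u-f.cx)/F,(v-f.cy)/F,1]); return f.E[:3,3],d
def onz(f,u,v,z):
    o,d=ray(f,u,v); return o+d*(z-o[2])/d[2]
def proj(f,P):
    F=f.frame.shape[0]/2/np.tan(np.radians(f.v)/2)
    q=f.E[:3,:3].T@(np.asarray(P)-f.E[:3,3]); return np.array([f.cx+F*q[0]/q[2],f.cy+F*q[1]/q[2]])
def tri(f1,p1,f2,p2):
    o1,d1=ray(f1,*p1);o2,d2=ray(f2,*p2)
    A=np.stack([d1,-d2],1);t=np.linalg.lstsq(A,o2-o1,rcond=None)[0]
    a,b=o1+d1*t[0],o2+d2*t[1]; return (a+b)/2,np.linalg.norm(a-b)
def mask(f,lo,hi,roi):
    h=cv2.cvtColor(f.frame,cv2.COLOR_BGR2HSV); m=cv2.inRange(h,np.array(lo),np.array(hi))
    r=np.zeros_like(m);u0,v0,u1,v1=roi;r[v0:v1,u0:u1]=m[v0:v1,u0:u1]; return r
def rect(m):
    c=max(cv2.findContours(m,cv2.RETR_EXTERNAL,cv2.CHAIN_APPROX_NONE)[0],key=cv2.contourArea); return cv2.minAreaRect(c),c
OR=((5,120,100),(18,255,255));YE=((22,100,90),(35,255,255));BL=((105,120,60),(125,255,255))
E
python3 - <<'E'
from h import *
t=load("top0.npz");s=load("side0.npz")
for n,f,roi in(("top",t,(300,120,380,240)),("side",s,(260,170,380,240))):
  for c,k in((OR,"or"),(YE,"ye"),(BL,"bl")):
    m=mask(f,*c,roi); r,_=rect(m); M=cv2.moments(m,True)
    print(n,k,np.round(r[0],1),np.round(r[1],1),round(r[2],1),int(M["m00"]),np.round([M["m10"]/M["m00"],M["m01"]/M["m00"]],2), np.round(cv2.boxPoints(r),1).tolist())
m=mask(t,*OR,(300,120,380,240));r,c=rect(m)
vx,vy,x0,y0=cv2.fitLine(np.argwhere(m)[:,::-1].astype(np.float32),cv2.DIST_L2,0,.01,.01).ravel()
p=np.argwhere(m)[:,::-1]; pr=(p-[x0,y0])@[vx,vy]; a,b=pr.min()-.5,pr.max()+.5
A=onz(t,x0+vx*a,y0+vy*a,.076);B=onz(t,x0+vx*b,y0+vy*b,.076)
print("bar ends",A,B,np.linalg.norm(A-B),np.degrees(np.arctan2(*(A-B)[1::-1])))
# side bar ends (edges of strip)
m=mask(t,*YE,(300,120,380,240));r,c=rect(m)
print("yellow top z.064",[np.round(onz(t,*q,.064),4).tolist() for q in cv2.boxPoints(r)])
E
```

```text
top or [326.4 180.2] [ 8.2 86.7] 7.0 698 [326.29 180.78] [[317.0, 222.8000030517578], [327.5, 136.6999969482422], [335.70001220703125, 137.6999969482422], [325.20001220703125, 223.8000030517578]]
top ye [349.  204.7] [10.2  1.9] 7.1 16 [349. 205.] [[343.8999938964844, 205.0], [344.1000061035156, 203.10000610351562], [354.20001220703125, 204.39999389648438], [354.0, 206.1999969482422]]
top bl [350.2 190. ] [10.9 23.2] 6.3 241 [350.01 190.27] [[343.5, 200.89999389648438], [346.0, 177.89999389648438], [356.8999938964844, 179.10000610351562], [354.29998779296875, 202.10000610351562]]
side or [313.5 205. ] [83.4  4.7] 23.6 330 [312.75 204.84] [[274.3999938964844, 190.5], [276.20001220703125, 186.1999969482422], [352.6000061035156, 219.60000610351562], [350.70001220703125, 223.89999389648438]]
side ye [344.6 206.4] [ 7.7 17.6] 5.7 115 [344.81 206.7 ] [[339.8999938964844, 214.8000030517578], [341.70001220703125, 197.3000030517578], [349.29998779296875, 198.0], [347.5, 215.60000610351562]]
side bl [331.3 207.1] [20.6  5.8] 24.0 117 [331.74 207.43] [[320.79998779296875, 205.60000610351562], [323.1000061035156, 200.3000030517578], [341.8999938964844, 208.60000610351562], [339.6000061035156, 213.89999389648438]]
bar ends [0.45484753 0.00215125 0.076     ] [ 0.70420578 -0.02765773  0.076     ] 0.25113365159792883 173.18305138943236
yellow top z.064 [[0.5086, -0.063, 0.064], [0.5139, -0.0637, 0.064], [0.5103, -0.0926, 0.064], [0.505, -0.0919, 0.064]]
```

```bash
cat >> h.py <<'E'
yaw=np.arctan2(-.02981,.24936); U=np.array([np.cos(yaw),np.sin(yaw),0]);V=np.array([-U[1],U[0],0])
O=np.array([.57953,-.01275,0])+.065*U-.072*V
def b2w(x,y,z): return O+(x*U+y*V)/1000+np.array([0,0,z/1000])
def w2b(P): d=np.asarray(P)-O; return np.array([d@U,d@V,d[2]])*1000
E
python3 - <<'E'
from h import *
print(O,yaw)
t=load("top0.npz");s=load("side0.npz")
pts=[(-190,60.4,70),(-190,83.6,82),(60,60.4,70),(60,83.6,82),(-180,21,14),(-180,-21,14),(0,-23,56),(0,19,56),(55,-26,53),(107,0,30)]
px=-130
pts2=[(px,-19,64),(px,19,64),(px,-19,14),(px+6,-19,64),(px+6,19,64),(px+95,17,42),(px+95,-17,42)]
for n,f,roi,sc in(("t",t,(265,115,425,240),4.6),("s",s,(235,135,395,245),5)):
    u0,v0,u1,v1=roi; im=cv2.resize(f.frame[v0:v1,u0:u1],None,fx=sc,fy=sc,interpolation=cv2.INTER_CUBIC)
    for P,c in [(p,(255,0,255)) for p in pts]+[(p,(0,255,0)) for p in pts2]:
        q=(proj(f,b2w(*P))-[u0,v0]+.5)*sc; cv2.circle(im,tuple(int(i) for i in q),3,c,-1)
    cv2.imwrite(f"pics/{n}ov.png",im)
m=mask(s,*YE,(300,150,390,240)); print(m[195:220,336:354]//255)
E
```

```text
[ 0.63552399 -0.09195652  0.        ] -0.11898138412872218
[[0 0 0 0 0 0 0 0 0 0 0 0 0 0 0 0 0 0]
 [0 0 0 0 0 0 0 0 0 0 0 0 0 0 0 0 0 0]
 [0 0 0 0 0 0 0 0 0 0 0 0 0 0 0 0 0 0]
 [0 0 0 0 0 0 0 0 0 0 0 1 1 1 0 0 0 0]
 [0 0 0 0 0 0 0 0 0 0 1 1 1 1 0 0 0 0]
 [0 0 0 0 0 0 0 0 0 1 1 1 1 1 0 0 0 0]
 [0 0 0 0 0 0 0 0 1 1 1 1 1 1 0 0 0 0]
 [0 0 0 0 0 0 0 1 1 1 1 1 1 0 0 0 0 0]
 [0 0 0 0 0 0 1 1 1 1 1 1 1 0 0 0 0 0]
 [0 0 0 0 0 1 1 1 1 1 1 1 1 0 0 0 0 0]
 [0 0 0 0 0 1 1 1 1 1 1 1 1 0 0 0 0 0]
 [0 0 0 0 0 1 1 1 1 1 1 1 1 0 0 0 0 0]
 [0 0 0 0 0 1 1 1 1 1 1 1 1 0 0 0 0 0]
 [0 0 0 0 0 1 1 1 1 1 1 1 1 0 0 0 0 0]
 [0 0 0 0 0 1 1 1 1 1 1 1 1 0 0 0 0 0]
 [0 0 0 0 0 1 1 1 1 1 1 1 1 0 0 0 0 0]
 [0 0 0 0 0 1 1 1 1 1 1 1 1 0 0 0 0 0]
 [0 0 0 0 0 1 1 1 1 1 1 1 0 0 0 0 0 0]
 [0 0 0 0 0 1 1 1 1 1 1 0 0 0 0 0 0 0]
 [0 0 0 0 0 1 1 1 1 1 0 0 0 0 0 0 0 0]
 [0 0 0 0 0 0 1 1 0 0 0 0 0 0 0 0 0 0]
 [0 0 0 0 0 0 0 0 0 0 0 0 0 0 0 0 0 0]
 [0 0 0 0 0 0 0 0 0 0 0 0 0 0 0 0 0 0]
 [0 0 0 0 0 0 0 0 0 0 0 0 0 0 0 0 0 0]
 [0 0 0 0 0 0 0 0 0 0 0 0 0 0 0 0 0 0]]
```

View pics/tov.png

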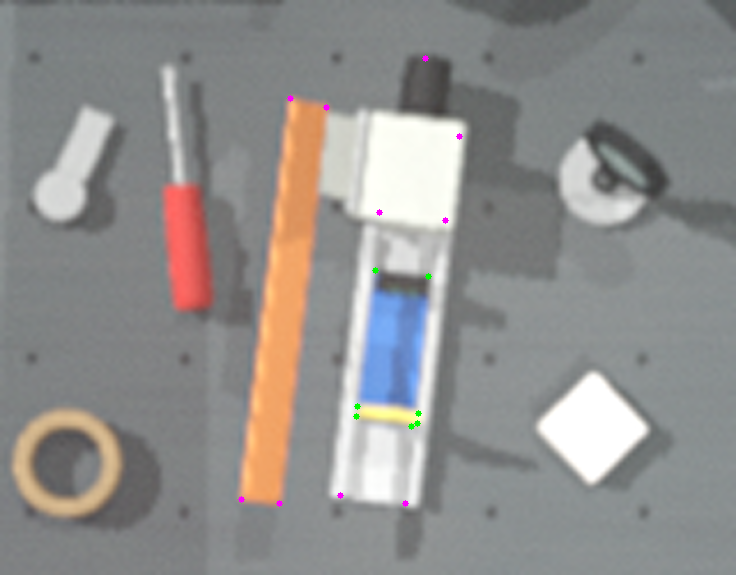

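View pics/sov.png

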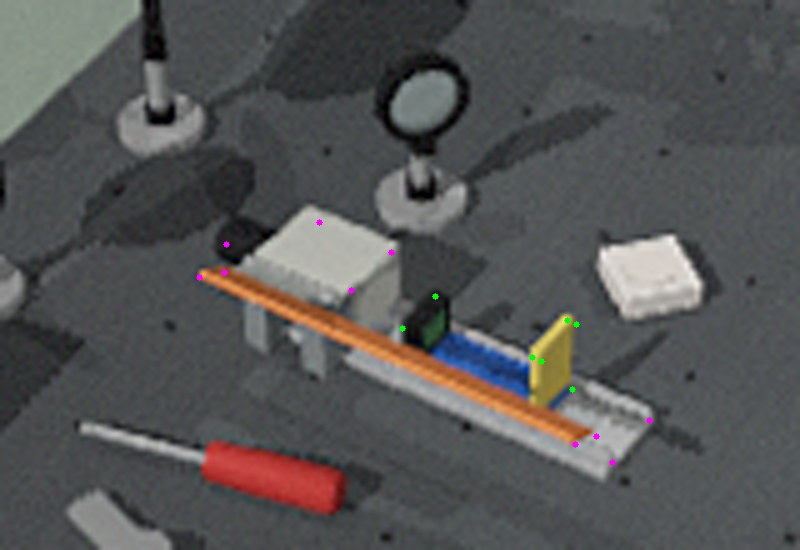

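The overlay agrees with both views: bar ends, channel end, bay and yellow plate all fall within about 2 mm, with the plate's rear at bay x≈-130. Next I'll compute the approach to bay (-150, 37).

```bash
cat > go.py <<'E'
import sys
from h import *
from station import readout
s=readout.state();R=np.array(s["eef_rot"]);p=np.array(s["position"])
print("t",round(s["time_s"],2),"bay",np.round(w2b(p),1),"force bay",np.round([np.dot(s["force"],U),np.dot(s["force"],V),s["force"][2]],2),"M",np.round(s["moment"],2),"grip",round(s["grip_width"],3),"q",np.round(s["joint_positions"],2))
if len(sys.argv)>3:
    T=b2w(*map(float,sys.argv[1:4])); print("shift cm",np.round(R.T@(T-p)*100,2))
a=np.arctan2(R[1,1],R[0,1]);b=np.arctan2(-V[1],-V[0]); print("spin",round(float(-((b-a+np.pi)%(2*np.pi)-np.pi)),3), "tilt", np.round(R[:,2],3))
E
python3 go.py -150 37 150
```

```text
t 0.1 bay [-337.4 -471.   204.4] force bay [-0.09  0.12 -0.19] M [0.02 0.02 0.01] grip 1.0 q [-1.28  0.21  1.54 -0.    1.39 -0.15]
shift cm [ 42.82 -33.13   5.52]
spin 0.559 tilt [-0.001  0.002 -1.   ]
```

```bash
python3 -m inch '[{"xyz":[2,-1.5,0],"spin":0.03},{"xyz":[6,-4.6,0],"spin":0.08},{"xyz":[9.5,-7.4,0],"spin":0.13},{"xyz":[13,-10.1,0],"spin":0.18},{"xyz":[16.5,-12.8,0],"spin":0.23},{"xyz":[20,-15.5,0],"spin":0.28},{"xyz":[23.5,-18.2,0],"spin":0.33},{"xyz":[27,-20.9,0],"spin":0.38},{"xyz":[30.5,-23.6,0],"spin":0.43},{"xyz":[34,-26.3,0],"spin":0.48},{"xyz":[37.5,-29,0],"spin":0.52},{"xyz":[40,-31,1],"spin":0.559}]' -0.31 40; python3 go.py -150 37 120
```

```text
time_s: 1.3
position: [0.4761, -0.0666, 0.1961]
eef_rot: [[0.993, -0.119, 0.002], [-0.119, -0.993, 0.002], [0.002, -0.002, -1.0]]
force: [0.6, -0.4, 0.0]
grip_width: 0.653
t 1.3 bay [-161.3    6.3  196.1] force bay [ 0.67 -0.34  0.02] M [0.01 0.03 0.02] grip 0.653 q [-0.32  0.01  1.78  0.    1.35  1.37]
shift cm [ 1.11 -3.06  7.62]
spin -0.0 tilt [ 0.002  0.002 -1.   ]
```

```bash
python3 -m inch '[{"xyz":[0.6,-1.8,2.5],"spin":0},{"xyz":[1.1,-3.05,5.5],"spin":0},{"xyz":[1.1,-3.05,7.6],"spin":0},{"xyz":[1.1,-3.05,7.6],"spin":0},{"xyz":[1.1,-3.05,7.6],"spin":0}]'; python3 go.py -150 37 85; python3 - <<'E'
from h import *
for n,roi,sc in(("top",(265,115,425,240),4.6),("side",(235,115,395,245),4.6)):
    f=grab(n);u0,v0,u1,v1=roi; cv2.imwrite(f"pics/{n}1.png",cv2.resize(f.frame[v0:v1,u0:u1],None,fx=sc,fy=sc,interpolation=cv2.INTER_CUBIC))
E
```

```text
time_s: 1.8
position: [0.4905, -0.0375, 0.12]
eef_rot: [[0.993, -0.119, 0.001], [-0.119, -0.993, 0.002], [0.001, -0.002, -1.0]]
force: [0.6, 0.6, -0.2]
grip_width: 0.653
t 1.8 bay [-150.5   36.9  120. ] force bay [ 0.56  0.72 -0.23] M [ 0.07  0.01 -0.  ] grip 0.653 q [-0.25  0.12  1.83  0.    1.19  1.44]
shift cm [ 0.04 -0.01  3.5 ]
spin -0.0 tilt [ 0.001  0.002 -1.   ]
```

View pics/side1.png

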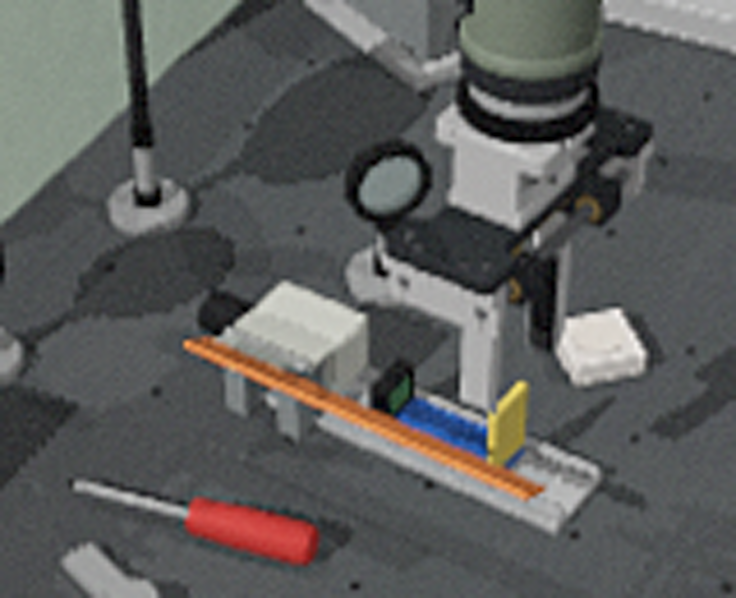

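View pics/top1.png

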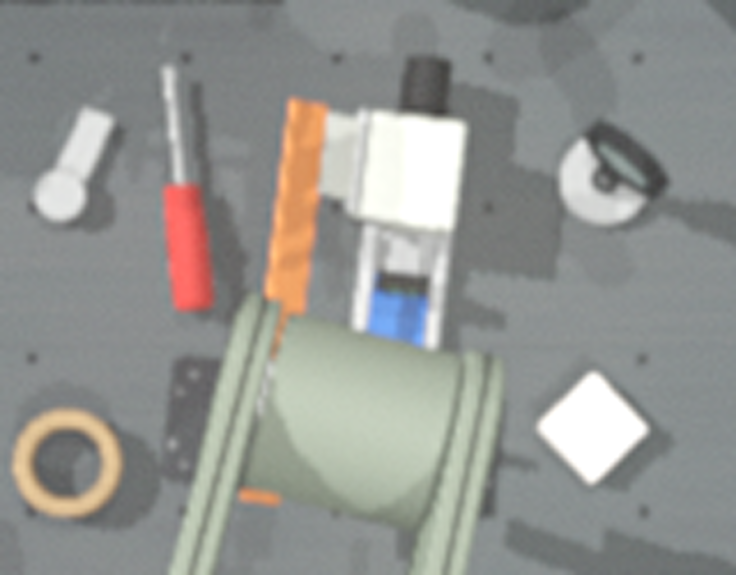

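Side view: the near finger tip is at zoomed (480,405) and the far one at (545,345); the flap is still closed and the plate clear. I'll check both tips against their predicted projections.

```bash
python3 - <<'E'
from h import *
s=load("side0.npz")
for y in(0,37,74):
  for dx in(-8,8): print(y,dx,np.round((proj(s,b2w(-150+dx,y,120))-[235,115]+.5)*4.6))
E
```

```text
0 -8 [558. 353.]
0 8 [535. 344.]
37 -8 [526. 387.]
37 8 [503. 377.]
74 -8 [493. 422.]
74 8 [469. 411.]
```

Tips match the prediction within about 2 mm. Descending and pressing the bar, still behind the plate.

```bash
python3 -m inch '[{"xyz":[0,0,2],"spin":0},{"xyz":[0,0,3.5],"spin":0},{"xyz":[0,0,4.2],"spin":0},{"xyz":[0,0,5],"spin":0},{"xyz":[0,0,5.8],"spin":0},{"xyz":[0,0,6.5],"spin":0},{"xyz":[0,0,7],"spin":0},{"xyz":[0,0,7],"spin":0}]'; python3 go.py -150 37 42
```

```text
time_s: 2.7
position: [0.494, -0.0375, 0.0527]
eef_rot: [[0.993, -0.12, 0.008], [-0.12, -0.993, 0.002], [0.008, -0.003, -1.0]]
force: [2.0, 4.0, 4.6]
grip_width: 0.655
t 2.7 bay [-147.    37.3   52.7] force bay [1.51 4.16 4.55] M [ 1.   -0.25 -0.  ] grip 0.655 q [-0.25  0.22  1.87  0.    1.04  1.44]
shift cm [-0.31  0.04  1.07]
spin -0.002 tilt [ 0.008  0.002 -1.   ]
```

```bash
python3 -m inch '[{"xyz":[-0.2,0,0.5],"spin":0},{"xyz":[-0.3,0,0.8],"spin":0},{"xyz":[-0.3,0,1.1],"spin":0},{"xyz":[-0.3,0,1.1],"spin":0}]'; python3 go.py -150 37 40;  python3 - <<'E'
from h import *
for n,roi,sc in(("side",(235,115,395,245),4.6),):
    f=grab(n);u0,v0,u1,v1=roi; cv2.imwrite(f"pics/{n}2.png",cv2.resize(f.frame[v0:v1,u0:u1],None,fx=sc,fy=sc,interpolation=cv2.INTER_CUBIC))
E
```

```text
time_s: 3.1
position: [0.4938, -0.0386, 0.0436]
eef_rot: [[0.993, -0.12, 0.014], [-0.12, -0.993, -0.001], [0.014, -0.001, -1.0]]
force: [0.3, -1.3, 6.1]
grip_width: 0.655
t 3.1 bay [-147.    36.1   43.6] force bay [ 0.42 -1.28  6.13] M [ 0.01 -0.12  0.04] grip 0.655 q [-0.25  0.23  1.88  0.    1.01  1.43]
shift cm [-0.3  -0.09  0.36]
spin -0.002 tilt [ 0.014 -0.001 -1.   ]
```

View pics/side2.png

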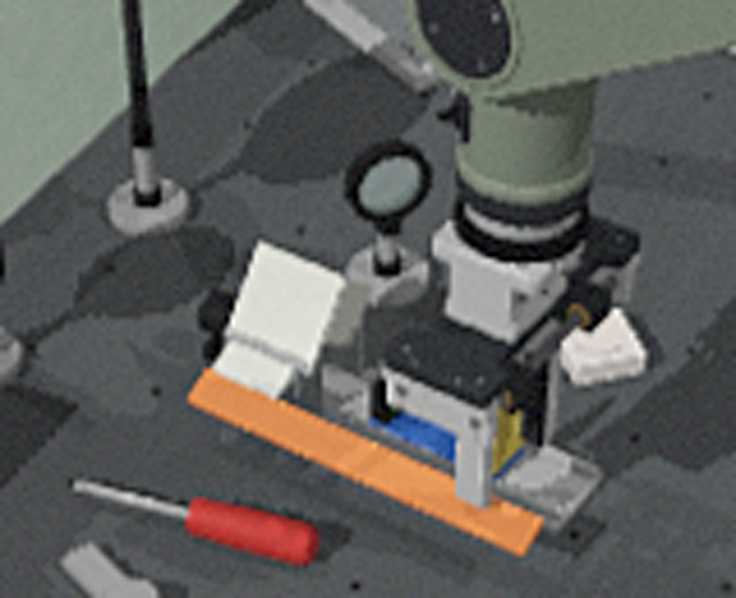

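The flap is well up; the bar now faces the camera, and the finger rests on it at zoomed (470,505). I'll press a little further to find the stop.

```bash
python3 -m inch '[{"xyz":[-0.2,0,0.3],"spin":0},{"xyz":[-0.3,0,0.6],"spin":0},{"xyz":[-0.3,0,0.7],"spin":0},{"xyz":[-0.3,0,0.7],"spin":0}]'; python3 go.py -100 37 40;  python3 - <<'E'
from h import *
f=grab("side")
m=mask(f,*OR,(260,170,380,260)); r,_=rect(m);print(np.round(cv2.boxPoints(r),1).tolist())
for a in(.8,.85,.9,.95,1.0):
    def pt(x,y,z):
        c,s=np.cos(-a),np.sin(-a);dy,dz=y-38,z-56;return b2w(x,38+c*dy-s*dz,56+s*dy+c*dz)
    print(a,[np.round(proj(f,pt(*p)),1).tolist() for p in((60,60.4,70),(60,83.6,82),(-190,83.6,82))])
E
```

```text
time_s: 3.55
position: [0.4938, -0.0396, 0.0399]
eef_rot: [[0.993, -0.12, 0.019], [-0.12, -0.993, -0.003], [0.019, 0.001, -1.0]]
force: [-2.4, -0.5, 13.9]
grip_width: 0.656
t 3.55 bay [-147.    35.1   39.9] force bay [-2.33 -0.78 13.91] M [0.34 0.4  0.03] grip 0.656 q [-0.26  0.24  1.89  0.    1.    1.43]
shift cm [ 4.7  -0.2   0.08]
spin -0.001 tilt [ 0.019 -0.003 -1.   ]
[[275.3999938964844, 203.1999969482422], [279.5, 194.39999389648438], [353.1000061035156, 227.60000610351562], [349.0, 236.5]]
0.8 [[279.2, 195.0], [274.1, 201.8], [348.1, 235.5]]
0.85 [[279.2, 195.3], [274.3, 202.3], [348.2, 236.0]]
0.9 [[279.4, 195.5], [274.6, 202.7], [348.3, 236.4]]
0.95 [[279.5, 195.8], [274.8, 203.2], [348.5, 236.8]]
1.0 [[279.6, 196.0], [275.1, 203.6], [348.7, 237.2]]
```

The force rose to 14 N at z≈40 mm, so the bar is on its stop, and the image fits about 0.9–1.0 rad. Now pushing, with the press held and the slight tool tilt compensated.

```bash
python3 -m inch '[{"xyz":[0.4,-0.1,0.3],"spin":0},{"xyz":[0.8,-0.1,0.32],"spin":0},{"xyz":[1.2,-0.1,0.33],"spin":0},{"xyz":[1.6,-0.1,0.34],"spin":0},{"xyz":[2.0,-0.1,0.34],"spin":0},{"xyz":[2.4,-0.1,0.35],"spin":0},{"xyz":[2.8,-0.1,0.36],"spin":0},{"xyz":[3.2,-0.1,0.37],"spin":0},{"xyz":[3.4,-0.1,0.37],"spin":0}]'; python3 go.py -48 37 40;  python3 - <<'E'
from h import *
f=grab("side")
u0,v0,u1,v1=(235,115,395,245); cv2.imwrite(f"pics/side3.png",cv2.resize(f.frame[v0:v1,u0:u1],None,fx=4.6,fy=4.6,interpolation=cv2.INTER_CUBIC))
E
```

```text
time_s: 4.5
position: [0.5203, -0.0388, 0.0367]
eef_rot: [[0.993, -0.119, 0.002], [-0.119, -0.993, 0.004], [0.001, -0.005, -1.0]]
force: [-18.0, 9.6, 22.9]
grip_width: 0.657
t 4.5 bay [-120.7   39.1   36.7] force bay [-18.97   7.42  22.89] M [2.43 3.63 0.4 ] grip 0.657 q [-0.24  0.3   1.81  0.01  1.03  1.44]
shift cm [ 7.27  0.21 -0.32]
spin -0.0 tilt [ 0.002  0.004 -1.   ]
```

View pics/side3.png

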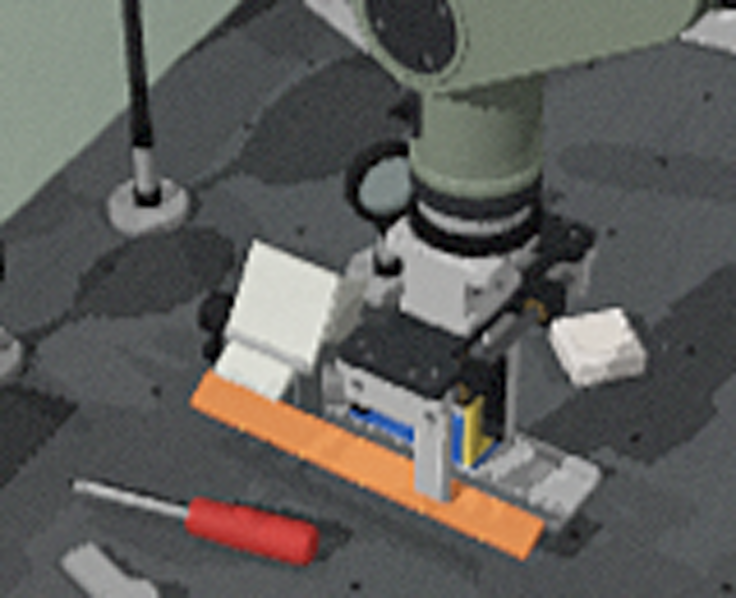

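The carrier is moving, with its plate now at zoomed (472,430), but the press is heavier than needed (23 N). I'll ease it before the filter reaches the mouth.

```bash
python3 -m inch '[{"xyz":[0,0.1,0.1],"spin":0},{"xyz":[0,0.2,0.1],"spin":0},{"xyz":[0,0.2,0.1],"spin":0}]'; python3 go.py -48 37 40
```

```text
time_s: 4.85
position: [0.5197, -0.0387, 0.0371]
eef_rot: [[0.993, -0.119, 0.001], [-0.119, -0.993, 0.008], [-0.0, -0.008, -1.0]]
force: [-3.2, 7.4, 9.1]
grip_width: 0.657
t 4.85 bay [-121.3   39.2   37.1] force bay [-4.09  6.95  9.07] M [1.82 0.61 0.1 ] grip 0.657 q [-0.25  0.3   1.81  0.01  1.03  1.44]
shift cm [ 7.33  0.21 -0.29]
spin -0.0 tilt [ 0.001  0.008 -1.   ]
```

```bash
python3 -m inch '[{"xyz":[0.4,0.2,0.16],"spin":0},{"xyz":[0.8,0.2,0.18],"spin":0},{"xyz":[1.2,0.2,0.18],"spin":0},{"xyz":[1.6,0.2,0.18],"spin":0},{"xyz":[2.0,0.2,0.18],"spin":0},{"xyz":[2.4,0.2,0.18],"spin":0}]'; python3 go.py -48 37 40;  python3 - <<'E'
from h import *
f=grab("side")
u0,v0,u1,v1=(235,115,395,245); cv2.imwrite(f"pics/side4.png",cv2.resize(f.frame[v0:v1,u0:u1],None,fx=4.6,fy=4.6,interpolation=cv2.INTER_CUBIC))
E
```

```text
time_s: 5.45
position: [0.5357, -0.0393, 0.0356]
eef_rot: [[0.993, -0.118, -0.017], [-0.118, -0.993, 0.016], [-0.019, -0.014, -1.0]]
force: [-18.6, 9.9, 21.6]
grip_width: 0.653
t 5.45 bay [-105.3   40.4   35.6] force bay [-19.68   7.57  21.56] M [2.64 3.78 0.46] grip 0.653 q [-0.24  0.34  1.76  0.01  1.06  1.44]
shift cm [ 5.72  0.34 -0.55]
spin 0.001 tilt [-0.017  0.016 -1.   ]
```

View pics/side4.png

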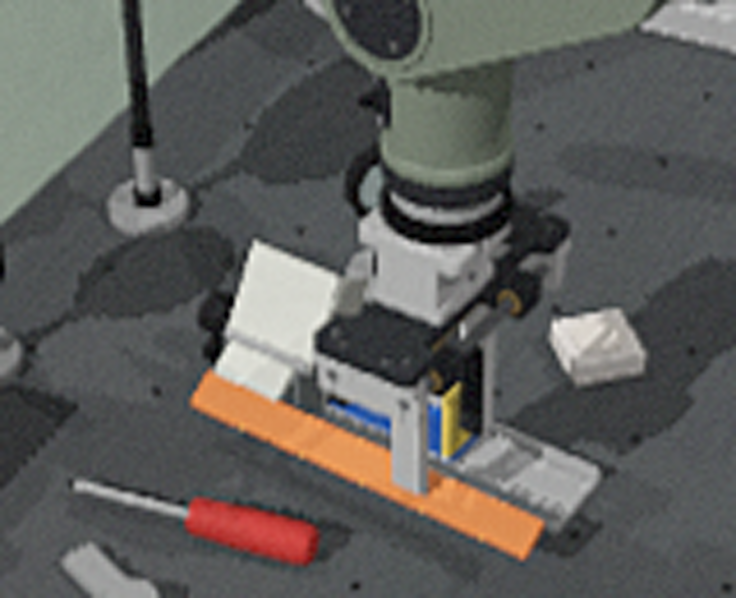

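```bash
python3 -m inch '[{"xyz":[0.3,0.3,0.06],"spin":0},{"xyz":[0.7,0.4,0.04],"spin":0},{"xyz":[1.1,0.4,0.03],"spin":0},{"xyz":[1.5,0.4,0.02],"spin":0},{"xyz":[1.9,0.4,0.02],"spin":0}]'; python3 go.py -48 37 40;  python3 - <<'E'
from h import *
f=grab("side")
u0,v0,u1,v1=(235,115,395,245); cv2.imwrite(f"pics/side5.png",cv2.resize(f.frame[v0:v1,u0:u1],None,fx=4.6,fy=4.6,interpolation=cv2.INTER_CUBIC))
m=mask(f,*OR,(260,170,380,260)); r,_=rect(m);print(np.round(cv2.boxPoints(r),1).tolist())
E
```

```text
time_s: 6.0
position: [0.5472, -0.0406, 0.0353]
eef_rot: [[0.993, -0.117, -0.033], [-0.116, -0.993, 0.025], [-0.036, -0.021, -0.999]]
force: [-16.9, 12.0, 20.5]
grip_width: 0.662
t 6.0 bay [-93.8  40.5  35.3] force bay [-18.21   9.88  20.52] M [2.96 3.33 0.41] grip 0.662 q [-0.24  0.38  1.71  0.02  1.09  1.44]
shift cm [ 4.56  0.35 -0.65]
spin 0.002 tilt [-0.033  0.025 -0.999]
[[275.5, 203.10000610351562], [279.5, 194.1999969482422], [353.1000061035156, 227.6999969482422], [349.1000061035156, 236.5]]
```

View pics/side5.png

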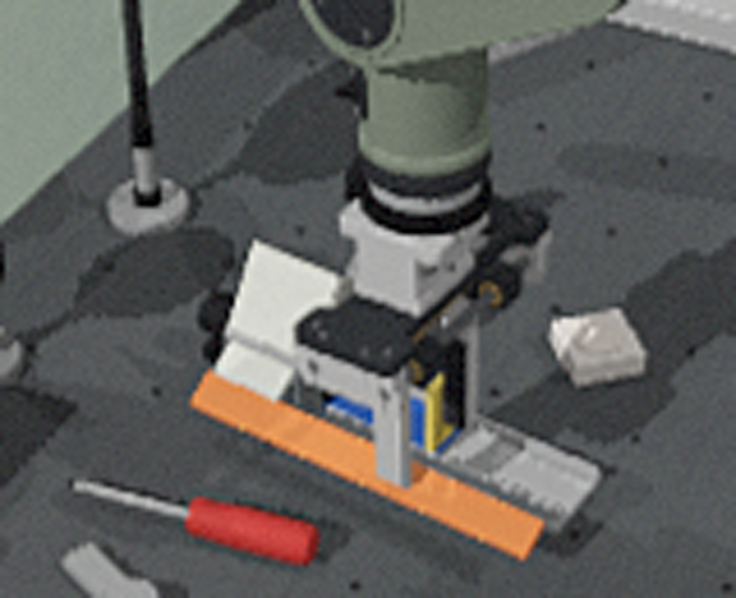

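Flap still fully up (bar corners unchanged), front end now at about x≈+9, i.e. just under the skirt, with force steady. Continuing in one longer push.

```bash
python3 -m inch '[{"xyz":[0.4,0.3,0.0],"spin":0},{"xyz":[0.9,0.4,-0.02],"spin":0},{"xyz":[1.4,0.4,-0.04],"spin":0},{"xyz":[1.9,0.4,-0.06],"spin":0},{"xyz":[2.4,0.4,-0.08],"spin":0},{"xyz":[2.9,0.4,-0.1],"spin":0},{"xyz":[3.3,0.4,-0.11],"spin":0},{"xyz":[3.7,0.4,-0.12],"spin":0},{"xyz":[4.1,0.4,-0.14],"spin":0}]'; python3 go.py -48 37 40;  python3 - <<'E'
from h import *
f=grab("side")
u0,v0,u1,v1=(235,115,395,245); cv2.imwrite(f"pics/side6.png",cv2.resize(f.frame[v0:v1,u0:u1],None,fx=4.6,fy=4.6,interpolation=cv2.INTER_CUBIC))
m=mask(f,*OR,(260,170,380,260)); r,_=rect(m);print(np.round(cv2.boxPoints(r),1).tolist())
E
```

```text
time_s: 6.95
position: [0.5825, -0.0451, 0.0355]
eef_rot: [[0.992, -0.116, -0.045], [-0.115, -0.993, 0.033], [-0.049, -0.028, -0.998]]
force: [-13.3, 9.9, 14.5]
grip_width: 0.655
t 6.95 bay [-58.2  40.3  35.5] force bay [-14.37   8.3   14.47] M [2.44 2.76 0.38] grip 0.655 q [-0.24  0.45  1.61  0.02  1.14  1.44]
shift cm [ 1.    0.32 -0.51]
spin 0.002 tilt [-0.045  0.033 -0.998]
[[275.5, 203.10000610351562], [279.5, 194.1999969482422], [353.1000061035156, 227.6999969482422], [349.0, 236.60000610351562]]
```

View pics/side6.png

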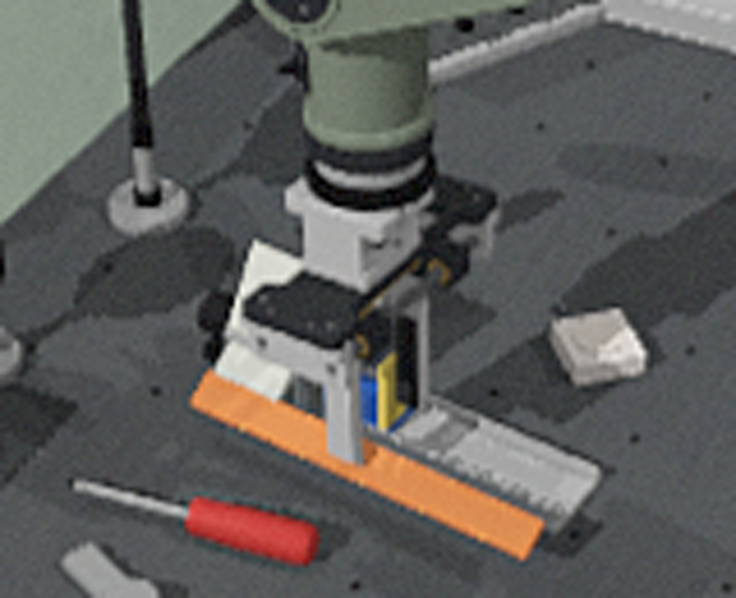

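Flap still up, about 10 mm left; the plate is at zoomed (388,390). Final slow push.

```bash
python3 -m inch '[{"xyz":[0.4,0.3,0.02],"spin":0},{"xyz":[0.7,0.4,0.0],"spin":0},{"xyz":[1.0,0.4,-0.02],"spin":0},{"xyz":[1.2,0.4,-0.03],"spin":0},{"xyz":[1.4,0.4,-0.04],"spin":0},{"xyz":[1.5,0.4,-0.04],"spin":0}]'; python3 go.py -48 37 40;  python3 - <<'E'
from h import *
f=grab("side")
u0,v0,u1,v1=(235,115,395,245); cv2.imwrite(f"pics/side7.png",cv2.resize(f.frame[v0:v1,u0:u1],None,fx=4.6,fy=4.6,interpolation=cv2.INTER_CUBIC))
m=mask(f,*OR,(260,170,380,260)); r,_=rect(m);print(np.round(cv2.boxPoints(r),1).tolist())
E
```

```text
time_s: 7.6
position: [0.5903, -0.0463, 0.0355]
eef_rot: [[0.991, -0.117, -0.061], [-0.114, -0.993, 0.041], [-0.066, -0.034, -0.997]]
force: [-18.0, 9.7, 19.0]
grip_width: 0.659
t 7.6 bay [-50.3  40.   35.5] force bay [-18.98   7.48  18.97] M [ 2.34  3.41 -0.2 ] grip 0.659 q [-0.24  0.47  1.57  0.03  1.17  1.44]
shift cm [ 0.2   0.29 -0.47]
spin 0.002 tilt [-0.061  0.041 -0.997]
[[275.5, 203.10000610351562], [279.5, 194.1999969482422], [353.1000061035156, 227.6999969482422], [349.0, 236.60000610351562]]
```

View pics/side7.png

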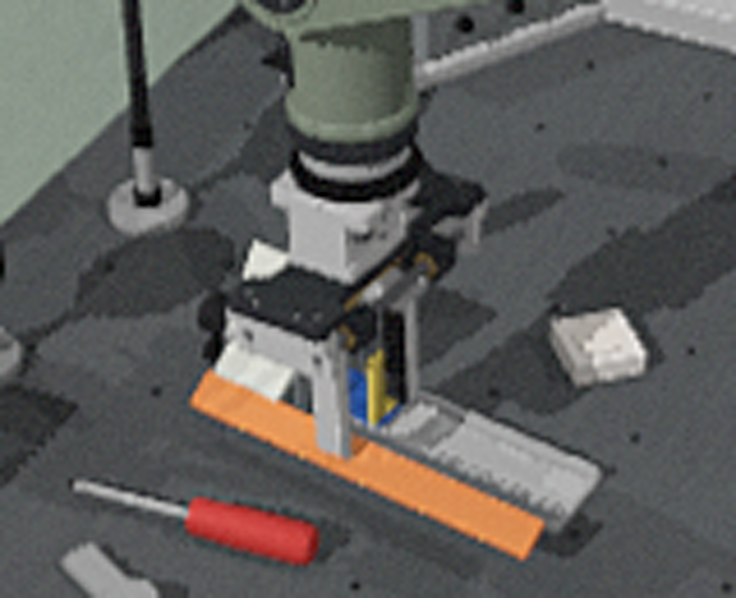

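```bash
python3 - <<'E'
from h import *
f=grab("side")
m=mask(f,*YE,(290,150,390,240)); p=np.argwhere(m)[:,::-1]; print(p.min(0),p.max(0),len(p))
print(m[185:212,305:325]//255)
m0=mask(load("side0.npz"),*YE,(290,150,390,240)); p0=np.argwhere(m0)[:,::-1]; print(p0.min(0),p0.max(0))
for x in(-130,-45,-42,-40):
    print(x,[np.round(proj(f,b2w(x,*q)),1).tolist() for q in((-19,64),(19,64),(-19,14),(19,14))])
E
```

```text
[315 191] [320 206] 53
[[0 0 0 0 0 0 0 0 0 0 0 0 0 0 0 0 0 0 0 0]
 [0 0 0 0 0 0 0 0 0 0 0 0 0 0 0 0 0 0 0 0]
 [0 0 0 0 0 0 0 0 0 0 0 0 0 0 0 0 0 0 0 0]
 [0 0 0 0 0 0 0 0 0 0 0 0 0 0 0 0 0 0 0 0]
 [0 0 0 0 0 0 0 0 0 0 0 0 0 0 0 0 0 0 0 0]
 [0 0 0 0 0 0 0 0 0 0 0 0 0 0 0 0 0 0 0 0]
 [0 0 0 0 0 0 0 0 0 0 0 0 1 0 0 0 0 0 0 0]
 [0 0 0 0 0 0 0 0 0 0 0 1 1 0 0 0 0 0 0 0]
 [0 0 0 0 0 0 0 0 0 0 1 1 1 0 0 0 0 0 0 0]
 [0 0 0 0 0 0 0 0 0 0 1 1 1 0 0 0 0 0 0 0]
 [0 0 0 0 0 0 0 0 0 0 1 1 1 0 0 0 0 0 0 0]
 [0 0 0 0 0 0 0 0 0 0 1 1 1 0 0 0 0 0 0 0]
 [0 0 0 0 0 0 0 0 0 0 1 1 1 0 0 0 0 0 0 0]
 [0 0 0 0 0 0 0 0 0 0 1 1 1 1 0 0 0 0 0 0]
 [0 0 0 0 0 0 0 0 0 0 1 1 1 0 0 0 0 0 0 0]
 [0 0 0 0 0 0 0 0 0 0 1 1 1 0 0 0 0 0 0 0]
 [0 0 0 0 0 0 0 0 0 0 1 1 1 1 1 0 0 0 0 0]
 [0 0 0 0 0 0 0 0 0 0 1 1 1 1 1 1 0 0 0 0]
 [0 0 0 0 0 0 0 0 0 0 1 1 1 1 1 0 0 0 0 0]
 [0 0 0 0 0 0 0 0 0 0 1 1 1 1 0 0 0 0 0 0]
 [0 0 0 0 0 0 0 0 0 0 1 1 1 0 0 0 0 0 0 0]
 [0 0 0 0 0 0 0 0 0 0 1 1 0 0 0 0 0 0 0 0]
 [0 0 0 0 0 0 0 0 0 0 0 0 0 0 0 0 0 0 0 0]
 [0 0 0 0 0 0 0 0 0 0 0 0 0 0 0 0 0 0 0 0]
 [0 0 0 0 0 0 0 0 0 0 0 0 0 0 0 0 0 0 0 0]
 [0 0 0 0 0 0 0 0 0 0 0 0 0 0 0 0 0 0 0 0]
 [0 0 0 0 0 0 0 0 0 0 0 0 0 0 0 0 0 0 0 0]]
[341 198] [349 215]
-130 [[349.8, 199.4], [342.8, 206.8], [349.0, 212.5], [342.2, 219.9]]
-45 [[324.8, 188.9], [317.5, 195.9], [324.6, 201.9], [317.6, 208.9]]
-42 [[323.9, 188.6], [316.7, 195.5], [323.8, 201.6], [316.7, 208.6]]
-40 [[323.3, 188.3], [316.1, 195.3], [323.2, 201.3], [316.1, 208.3]]
```

The plate reads x≈-42 ± 3, which doesn't settle it. I'll push a little more and see whether it stalls.

```bash
python3 -m inch '[{"xyz":[0.3,0.3,0.02],"spin":0},{"xyz":[0.6,0.4,0.0],"spin":0},{"xyz":[0.8,0.4,-0.02],"spin":0},{"xyz":[0.9,0.4,-0.02],"spin":0},{"xyz":[0.9,0.4,-0.02],"spin":0}]'; python3 go.py -48 37 40
```

```text
time_s: 8.2
position: [0.59, -0.0462, 0.0358]
eef_rot: [[0.99, -0.119, -0.081], [-0.115, -0.992, 0.051], [-0.087, -0.041, -0.995]]
force: [-20.4, 11.0, 22.1]
grip_width: 0.655
t 8.2 bay [-50.6  40.   35.8] force bay [-21.51   8.48  22.13] M [ 2.02  3.69 -0.74] grip 0.655 q [-0.24  0.48  1.56  0.03  1.19  1.43]
shift cm [ 0.23  0.28 -0.46]
spin -0.0 tilt [-0.081  0.051 -0.995]
```

The tool stalls at x=-50.6 as the load on the pushing finger rises. With the 8 mm half-width and the tilt, that puts the plate at about -40, so it's home. I'll back off from the plate with the bar still held, then check.

```bash
python3 -m inch '[{"xyz":[-0.5,0.2,0.15],"spin":0},{"xyz":[-1.0,0.2,0.2],"spin":0},{"xyz":[-1.5,0.2,0.25],"spin":0},{"xyz":[-2.0,0.2,0.3],"spin":0},{"xyz":[-2.5,0.2,0.35],"spin":0},{"xyz":[-3.0,0.2,0.4],"spin":0}]'; python3 go.py -48 37 40;  python3 - <<'E'
from h import *
f=grab("side")
u0,v0,u1,v1=(235,115,395,245); cv2.imwrite(f"pics/side8.png",cv2.resize(f.frame[v0:v1,u0:u1],None,fx=4.6,fy=4.6,interpolation=cv2.INTER_CUBIC))
m=mask(f,*YE,(290,150,390,240)); p=np.argwhere(m)[:,::-1]; print(p.min(0),p.max(0),len(p))
E
```

```text
time_s: 8.8
position: [0.5646, -0.0449, 0.037]
eef_rot: [[0.99, -0.12, -0.071], [-0.116, -0.992, 0.05], [-0.076, -0.041, -0.996]]
force: [5.8, 2.0, 5.5]
grip_width: 0.655
t 8.8 bay [-76.1  38.3  37. ] force bay [5.55 2.66 5.55] M [ 0.76 -1.02 -0.22] grip 0.655 q [-0.25  0.43  1.63  0.03  1.16  1.42]
shift cm [ 2.77  0.12 -0.51]
spin -0.001 tilt [-0.071  0.05  -0.996]
[318 192] [323 203] 48
```

View pics/side8.png

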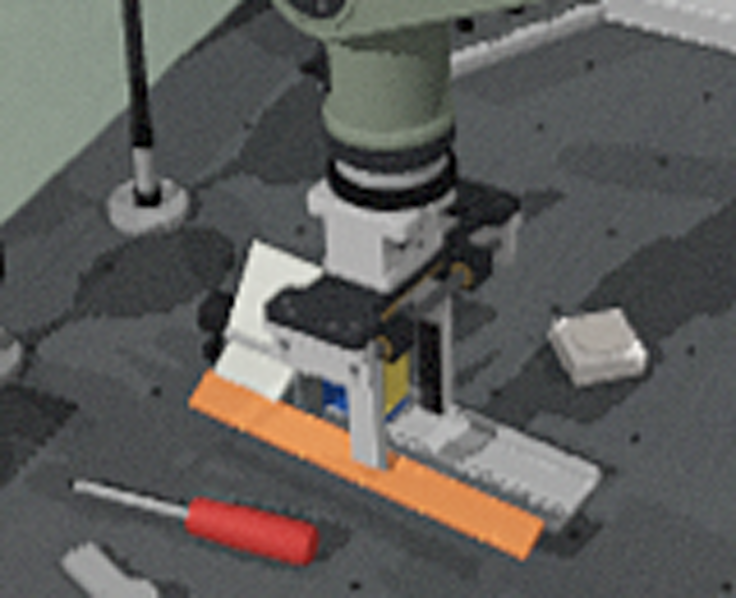

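The fingers are clear of the plate, whose right edge at column 323 fits home, and the flap is still up. Releasing upward.

```bash
python3 -m inch '[{"xyz":[-0.2,0,-0.8],"spin":0},{"xyz":[-0.4,0,-2],"spin":0},{"xyz":[-0.5,0,-3.2],"spin":0},{"xyz":[-0.6,0,-4.5],"spin":0},{"xyz":[-0.8,0,-6.5],"spin":0},{"xyz":[-1,0,-9],"spin":0},{"xyz":[-2,0,-12],"spin":0},{"xyz":[-5,0,-14],"spin":0},{"xyz":[-9,0,-15],"spin":0},{"xyz":[-13,0,-16],"spin":0},{"xyz":[-15,0,-17],"spin":0},{"xyz":[-15,0,-17],"spin":0}]'; python3 go.py;  python3 - <<'E'
from h import *
f=grab("side");t=grab("top")
for n,f,(u0,v0,u1,v1) in(("side9",f,(235,135,395,245)),("top9",t,(235,115,425,260))): cv2.imwrite(f"pics/{n}.png",cv2.resize(f.frame[v0:v1,u0:u1],None,fx=4.1,fy=4.1,interpolation=cv2.INTER_CUBIC))
f=grab("side")
for a in(f,load("side0.npz")):
    m=mask(a,*YE,(290,150,390,240)); p=np.argwhere(m)[:,::-1]; M=cv2.moments(m,True);print(p.min(0),p.max(0),len(p),M["m10"]/M["m00"],M["m01"]/M["m00"])
E
```

```text
time_s: 10.05
position: [0.4262, -0.0361, 0.2199]
eef_rot: [[0.99, -0.12, -0.07], [-0.117, -0.992, 0.049], [-0.075, -0.04, -0.996]]
force: [-0.2, 0.3, 0.1]
grip_width: 0.656
t 10.05 bay [-214.5   30.6  219.9] force bay [-0.22  0.31  0.11] M [ 0.07 -0.04 -0.  ] grip 0.656 q [-0.31 -0.07  1.81  0.03  1.48  1.38]
spin -0.001 tilt [-0.07   0.049 -0.996]
[315 187] [323 204] 123 319.1463414634146 195.58536585365854
[341 198] [349 215] 115 344.8086956521739 206.70434782608694
```

View pics/side9.png

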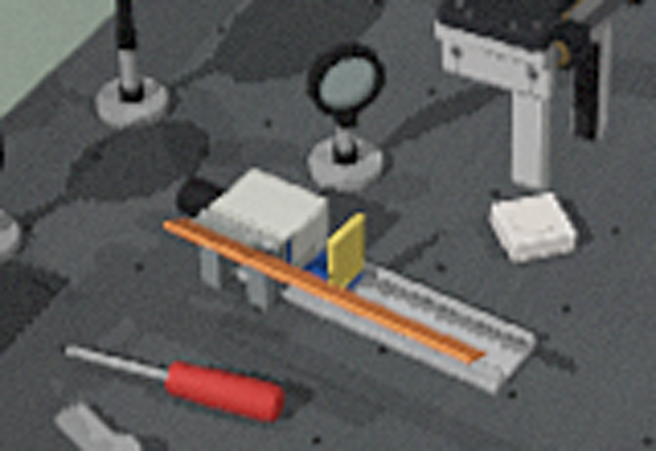

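View pics/top9.png

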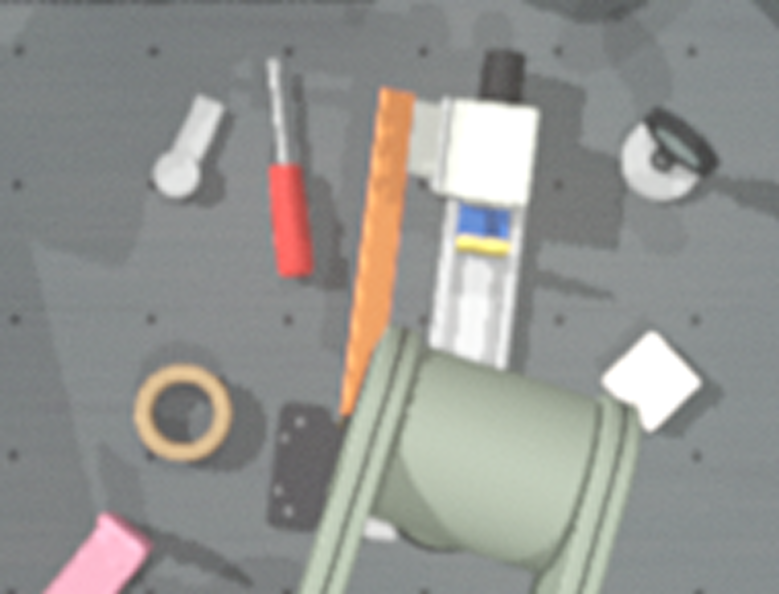

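The flap is closed flat over the bay, and the plate is outside it at side (345,250) and top (482,243) zoomed. The bystanders look unmoved. One last numeric check on "home".

```bash
python3 - <<'E'
from h import *
A=load("side0.npz");B=grab("side");t0=load("top0.npz");t=grab("top")
def cen(f,roi,w=True):
    h=cv2.cvtColor(f.frame,cv2.COLOR_BGR2HSV); m=cv2.inRange(h,np.array([20,70,80]),np.array([38,255,255]))
    u0,v0,u1,v1=roi; p=np.argwhere(m[v0:v1,u0:u1])[:,::-1]+[u0,v0]; return p.mean(0),len(p)
for n,f,roi,z in(("s0",A,(290,150,390,240),39),("s1",B,(290,150,390,240),39),("t0",t0,(335,120,365,240),62),("t1",t,(335,120,365,240),62)):
    c,k=cen(f,roi); print(n,np.round(c,2),k,np.round(w2b(onz(f,*c,z/1000)),1))
# orange closed?
for f in(A,B): print(np.round(cv2.boxPoints(rect(mask(f,*OR,(260,170,380,260)))[0]),1).tolist())
# channel guide end / bay reference in top: blue exposed extent
m=mask(t,*BL,(335,120,365,240));p=np.argwhere(m)[:,::-1];print("blue rows",p.min(0),p.max(0))
for x in(-40,-37,-34): print(x,proj(t,b2w(x,0,64)))
d0=cv2.cvtColor(A.frame,cv2.COLOR_BGR2GRAY)
E
```

```text
s0 [344.84 206.79] 119 [-120.8   -8.9   39. ]
s1 [319.57 195.5 ] 129 [-32.4 -10.6  39. ]
t0 [349.32 204.87] 31 [-127.2   -1.9   62. ]
t1 [352.24 174.67] 42 [-39.5  -0.3  62. ]
[[274.3999938964844, 190.5], [276.20001220703125, 186.1999969482422], [352.6000061035156, 219.60000610351562], [350.70001220703125, 223.89999389648438]]
[[274.29998779296875, 190.60000610351562], [276.20001220703125, 186.1999969482422], [352.70001220703125, 219.39999389648438], [350.79998779296875, 223.8000030517578]]
blue rows [347 166] [357 171]
-40 [352.18193904 174.73438483]
-37 [352.3010772  173.70608705]
-34 [352.42017751 172.67811602]
```

Home is confirmed: allowing for the visible rear face, the top view puts the plate's rear at x≈-40, and the bar's corners are back at their closed position.

```bash
python3 - <<'E'
from station import ticket
print(ticket.sign_off())
E
```

```text
the job is handed in; nothing more can be done
None
```

The green filter is in the bay with the flap closed over it, and I handed the job in at about 10 s of the 38 s allowed. I held the orange bar on its stop with one fingertip and pushed the carrier home by its yellow plate with the other. I then backed off the plate with the bar still held, and lifted clear so the flap closed.

**Last checks**
- **Carrier home:** the tool stalled at the end of the push. The top view puts the plate's rear face at x ≈ -40 mm, where it should be. Less precise side-view readings taken before release gave about -42 ± 3 mm.
- **Flap:** the bar's corners in the side view are back within about 0.2 px of where they started. It was fully up in every picture I took during the push.
- **Surroundings:** the bystanders near the bay look unmoved by eye in the pictures, though I did not measure them. The last force reading was below 0.5 N, so the robot was touching nothing.

**What was not clean:** bar friction made the push heavier than needed, with readings up to about 23 N downward and 22 N along the channel. Under that load the tool tilted about 5°. The forces I read stayed well below the limits, and nothing showed the filter touching the flap.

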